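# Find the socket that fits the filter holder's nut

### The arm

A 6-joint arm with a two-finger parallel gripper is mounted at the origin on a cart in front of the work surface, level with it; the furniture and walls round the work are solid. World frame = base frame: x ahead of the robot, y to its left, z up, the work surface at z = 0. Lengths are in m, angles in rad, forces in N, time in s.
With the tool pointing down it reaches from about 0.3 to 0.875 m from the base axis. Payload 6.4 kg.
Tool frame: the origin (TCP) lies between the finger pads; the fingertips stand ctrl.tip_extent ahead of it and the grasp point (between the pads) is the TCP (ctrl.tip_extent is the distance from the TCP to the fingertips, in m); z points along the fingers, y is the line along which they close (so a half turn about z gives the same grasp; the last joint's range is limited). The gripper opens to 85 mm and grips with 20 to 120 N. Pads are 22 mm wide; open, the fingers measure 114 mm over their backs; the gripper's body (76 mm by 85 mm) begins 54 mm behind the grasp point. The pads swing forward as they close: fully open they stand 13 mm farther back than shut.
Start: joints at [1.115, 0.181, 1.607, -0, 1.354, -0.206], TCP at [0.142, 0.557, 0.25] pointing down, gripper open.
Joint ranges: [-2.99, 2.99], [-0.89, 2.07], [0.3, 2.58], [-1.14, 4.28], [0, 2.63], [-3.12, 3.12]. Speed limits (rad/s): [2.57, 2.57, 3.01, 3.14, 3.14, 3.14].

### API

Orientations are given as a unit quaternion [w, x, y, z].
In Python, from bench import ctrl gives the robot as it stands.
- The arm moves only by the tool send_rows, never from a script. Its arguments are lists of equal length, an entry for each row: "dr": the turn, a rotation vector about the tool's x, y, z in units of 6 degrees (1.0 is 6 degrees), a list of three; "xyz": the shift along the tool's x, y, z in cm, a list of three; "jaw": the opening in per cent of the stroke, from 0 (shut) to 100 (fully open). In form: {"dr": [[wx, wy, wz], ...], "xyz": [[dx, dy, dz], ...], "jaw": [jaw, ...]}. A call has exactly 8 rows; each row is the pose to reach, as a shift and turn from the pose commanded when the call began, along the tool's axes at that moment; what a row does not reach only later rows make up. A row lasts 1/8 s, in which the tool goes at most 62.5 mm and 10.7 degrees, less where a joint would pass 70% of its speed; a pose out of reach is approached as far as the arm can. A call with a gripper value outside its range is refused whole. The fingers move at their own pace and stop on an object; the grip force is fixed at half the most. Time passes only in rows, so rows that repeat a pose let the fingers close, or fill a call up. It gives the time, the measured TCP pose, the force, the opening and the grip force at its end, in the units of the state.
- ctrl.get_obs(): the state, without advancing time (a new reading comes with each control period).
- ctrl.camera(name): name is "side" or "top"; returns the picture (400x640x3 uint8, red, green, blue); there is no depth.
- ctrl.calibration(name): a dict with "camera_matrix" (3x3 intrinsics, pixels), "world_from_camera" (4x4, takes a point from camera to world coordinates). Camera axes: x right, y up, looking along -z (the intrinsics and any distortion apply to the point x, -y, -z); pixel columns grow to the right and rows downward; lengths in m; the calibration is good to about 2 mm. A picture is of the moment at which its call begins. calibration takes no time and is no camera call.
- ctrl.hand_in(): hands the job in; it is judged then, once.
The state is a dict: "time_s": time; "q": joint angles; "dq": joint speeds; "joint_efforts": joint torques, N m; "eef_pos": TCP position; "eef_rot": TCP orientation; "wrist_force": force on the tool from outside, world axes, zero at the start; "torque": the same for the moment, N m; "opening": opening from 0.0 (shut) to 1.0 (fully open); "grasp_force": force on a finger pad.
Only numpy, scipy, OpenCV 4.12 (cv2) and the standard library are available. Lean on these libraries where they do the work, as an engineer would, in place of code of your own. Each camera call takes 0.05 s, during which the arm holds its last target. There are 200 camera calls.

### The job

Try the sockets from the tray on the hex nut of the filter holder until you find the one that fits, and finish still gripping that one by its stem, upright and pushed fully home over the nut: do not let go of it. Stand any socket that does not fit upright in the tray again, knock no socket over, and leave everything else on the bench where it is.

Things in the scene. Friction and masses are not known exactly. Their poses are not given: they have to be found in the camera images.
- filter_holder: round stainless filter holder fixed to the bench, 112 mm diameter, flange 43 mm high, a 48 mm wide hub to 50 mm, on it the hex nut; two hose stubs reach 72 mm out along +y and -y, 19 mm high. Origin: centre of its underside, z up. The nut is rigid (does not turn); its flats are square to this body's x axis and every 60 degrees on.
- nut_seat (a point): point on the axis at the nut's foot, 50 mm above the bench. The nut is 26 mm across flats and 16 mm tall, its top 3 mm bevelled to 23 mm. A fitting socket's mouth comes down to this point (1 mm clearance a side, about 8 degrees of turning play either way); one too small stops 16 mm higher, on the nut's top.
- socket_tray: shallow grey tray fixed to the bench, 100 mm (x) by 270 mm (y), rim 12 mm high, floor 4 mm thick. Origin: centre of its underside. The three sockets stand in a row along its y, about 85 mm apart, at any yaw. Their bores are 16, 18 and 28 mm across flats; only the 28 mm one goes over the nut. Which it is is not told and cannot be seen from above.
- socket_a: one of three sockets, alike outside: round steel, 38 mm diameter up to 33 mm above its mouth, cone to 40 mm, then a square adapter stem 20x20 mm from 40 to 84 mm (grip there). Origin: centre of the open mouth; z up the stem; x, y square to the stem's flats. Stands mouth down. Hexagonal bore 24 mm deep, flats square to its own x axis and every 60 degrees on; see the tray for bore sizes. About 0.2 kg.
- socket_b: one of three sockets, alike outside: round steel, 38 mm diameter up to 33 mm above its mouth, cone to 40 mm, then a square adapter stem 20x20 mm from 40 to 84 mm (grip there). Origin: centre of the open mouth; z up the stem; x, y square to the stem's flats. Stands mouth down. Hexagonal bore 24 mm deep, flats square to its own x axis and every 60 degrees on; see the tray for bore sizes. About 0.2 kg.
- socket_c: one of three sockets, alike outside: round steel, 38 mm diameter up to 33 mm above its mouth, cone to 40 mm, then a square adapter stem 20x20 mm from 40 to 84 mm (grip there). Origin: centre of the open mouth; z up the stem; x, y square to the stem's flats. Stands mouth down. Hexagonal bore 24 mm deep, flats square to its own x axis and every 60 degrees on; see the tray for bore sizes. About 0.2 kg.
- log_book: bystander: closed black notebook; origin at the centre of its underside. Leave it alone.
- log_pen: bystander: pen; origin at the centre of its underside. Leave it alone.
- lab_scissors: bystander: scissors; origin at the centre of its underside. Leave it alone.
- timer: bystander: small white timer; origin at the centre of its underside. Leave it alone.
- forceps: bystander: steel forceps; origin at the centre of its underside. Leave it alone.
- capped_bottle: bystander: small square bottle with a screw cap, 46x46x92 mm, standing; origin at the centre of its underside. Leave it alone.
Not all that is in view belongs to the job. Leave any brown or turquoise look-alike of the socket_b alone.

How it is judged:
On the way, in this order (a step that is already met when the one before it is completed fails the run):
1. a socket is lifted out of the tray in the gripper (((height (world z) of socket_a above 0.04 m and contact force between socket_a and the fingers above 1 N) or (height (world z) of socket_b above 0.04 m and contact force between socket_b and the fingers above 1 N) or (height (world z) of socket_c above 0.04 m and contact force between socket_c and the fingers above 1 N))), for 0.1 s.
2. the fitting socket is fully home over the nut, in the gripper (((z of socket_a in the frame of nut_seat between -0.004 and 0.004 m and horizontal distance between socket_a and nut_seat below 0.004 m and angle between socket_a's own z axis and vertical below 0.1 rad and contact force between socket_a and the fingers above 2 N) or (z of socket_b in the frame of nut_seat between -0.004 and 0.004 m and horizontal distance between socket_b and nut_seat below 0.004 m and angle between socket_b's own z axis and vertical below 0.1 rad and contact force between socket_b and the fingers above 2 N) or (z of socket_c in the frame of nut_seat between -0.004 and 0.004 m and horizontal distance between socket_c and nut_seat below 0.004 m and angle between socket_c's own z axis and vertical below 0.1 rad and contact force between socket_c and the fingers above 2 N))), for 0.2 s.
At the end, for the whole second after the job is handed in: one socket is fully home over the nut (mouth within 4 mm of the nut's foot in height and 4 mm of its axis, upright within 0.10 rad), still, and still gripped by the fingers (over 2 N); the other two stand upright (within 0.12 rad) on the floor of the tray, inside its rim, at rest and untouched (((z of socket_a in the frame of nut_seat between -0.004 and 0.004 m and horizontal distance between socket_a and nut_seat below 0.004 m and angle between socket_a's own z axis and vertical below 0.1 rad and contact force between socket_a and the fingers above 2 N and linear speed of each of socket_a, socket_b, socket_c below 0.02 m/s and x of socket_b in the frame of socket_tray between -0.05 and 0.05 m and y of socket_b in the frame of socket_tray between -0.135 and 0.135 m and z of each of socket_b, socket_c in the frame of socket_tray below 0.01 m and angle between each of socket_b, socket_c's own z axis and vertical below 0.12 rad and contact force between each of socket_b, socket_c and the fingers below 0.2 N and x of socket_c in the frame of socket_tray between -0.05 and 0.05 m and y of socket_c in the frame of socket_tray between -0.135 and 0.135 m) or (z of socket_b in the frame of nut_seat between -0.004 and 0.004 m and horizontal distance between socket_b and nut_seat below 0.004 m and angle between socket_b's own z axis and vertical below 0.1 rad and contact force between socket_b and the fingers above 2 N and linear speed of each of socket_b, socket_a, socket_c below 0.02 m/s and x of socket_a in the frame of socket_tray between -0.05 and 0.05 m and y of socket_a in the frame of socket_tray between -0.135 and 0.135 m and z of each of socket_a, socket_c in the frame of socket_tray below 0.01 m and angle between each of socket_a, socket_c's own z axis and vertical below 0.12 rad and contact force between each of socket_a, socket_c and the fingers below 0.2 N and x of socket_c in the frame of socket_tray between -0.05 and 0.05 m and y of socket_c in the frame of socket_tray between -0.135 and 0.135 m) or (z of socket_c in the frame of nut_seat between -0.004 and 0.004 m and horizontal distance between socket_c and nut_seat below 0.004 m and angle between socket_c's own z axis and vertical below 0.1 rad and contact force between socket_c and the fingers above 2 N and linear speed of each of socket_c, socket_a, socket_b below 0.02 m/s and x of socket_a in the frame of socket_tray between -0.05 and 0.05 m and y of socket_a in the frame of socket_tray between -0.135 and 0.135 m and z of each of socket_a, socket_b in the frame of socket_tray below 0.01 m and angle between each of socket_a, socket_b's own z axis and vertical below 0.12 rad and contact force between each of socket_a, socket_b and the fingers below 0.2 N and x of socket_b in the frame of socket_tray between -0.05 and 0.05 m and y of socket_b in the frame of socket_tray between -0.135 and 0.135 m))); the arm keeps its last pose, push and grip.
It fails at once if a bystander is moved more than 20 mm (distance of any of log_book, log_pen, lab_scissors, timer, forceps, capped_bottle from where it was at the start of the episode above 0.02 m).
It fails at once if a socket is knocked over (tilted beyond 0.8 rad) (angle between any of socket_a, socket_b, socket_c's own z axis and vertical above 0.8 rad).
It also fails if it takes over 72 s, if anything falls off the work surface, if the arm or the gripper's body presses on something with over 40 N, if the wrist force passes 120 N, or if a joint passes its speed limit or range.

## Working session

There is one attempt and no reset: what is moved stays moved. The work goes in short steps, Python scripts to look and compute and a tool call to move; the robot and the scene stay as the last step left them, time stands still between calls to the robot, and variables do not carry over. Pictures are saved under pics/ and viewed, at most 10 in all, crops included, and the job is handed in when it is done.

Besides the shell and the picture viewer there is one more tool, called after ">>>" as a command line: name --argument value ..., lists and objects as JSON in quotes. send_rows: Moves the arm, as the interface text tells. Its arguments: {"type":"object","properties":{"dr":{"type":"array","items":{"type":"array","items":{"type":"number"}}},"xyz":{"type":"array","items":{"type":"array","items":{"type":"number"}}},"jaw":{"type":"array","items":{"type":"number"}}},"required":["dr","xyz","jaw"]}

```bash
mkdir -p pics
python3 - <<'E'
from bench import ctrl
import cv2
for n in("top","side"):
    cv2.imwrite(f"pics/{n}0.png",ctrl.camera(n)[:,:,::-1]); c=ctrl.calibration(n); print(n,c)
o=ctrl.get_obs();print(o,ctrl.tip_extent)
E
```

```text
top {'camera_matrix': array([[378.34497408,   0.        , 320.68978935],
       [  0.        , 378.34497408, 193.99278201],
       [  0.        ,   0.        ,   1.        ]]), 'world_from_camera': array([[-0.01053168,  0.97946017, -0.2013625 ,  0.3172993 ],
       [-0.99993844, -0.01101955, -0.00130204,  0.11014622],
       [-0.00349422,  0.2013364 ,  0.97951592,  1.0934821 ],
       [ 0.        ,  0.        ,  0.        ,  1.        ]])}
side {'camera_matrix': array([[384.38520269,   0.        , 319.32753974],
       [  0.        , 384.38520269, 198.01408192],
       [  0.        ,   0.        ,   1.        ]]), 'world_from_camera': array([[-9.47201054e-01,  1.77456280e-01, -2.67056984e-01,
         1.88106433e-01],
       [-3.20640203e-01, -5.23817872e-01,  7.89179762e-01,
         1.02424997e+00],
       [ 1.55684221e-04,  8.33141108e-01,  5.53060458e-01,
         7.09526032e-01],
       [ 0.00000000e+00,  0.00000000e+00,  0.00000000e+00,
         1.00000000e+00]])}
{'time_s': 0.1, 'q': array([ 1.11469795e+00,  1.81458001e-01,  1.60791550e+00, -6.47833797e-06,
        1.35380073e+00, -2.06278329e-01]), 'dq': array([ 0.00103228,  0.00015659, -0.00244844,  0.00107973, -0.00093587,
        0.00033706]), 'joint_efforts': array([-1.03642047e-03, -4.45886815e+01, -3.52232659e+01, -3.14701583e-04,
        4.30177606e-03, -6.45938897e-06]), 'eef_pos': array([0.14191813, 0.55672559, 0.24947552]), 'eef_rot': array([-2.54148751e-04,  1.24584725e-01,  9.92208658e-01, -7.48846206e-04]), 'wrist_force': array([ 0.22611497, -0.23749302,  0.00402389]), 'torque': array([ 0.01596813, -0.03003453,  0.02031599]), 'grasp_force': 0.0, 'opening': 0.9995981402608001} 0.019
```

View pics/top0.png

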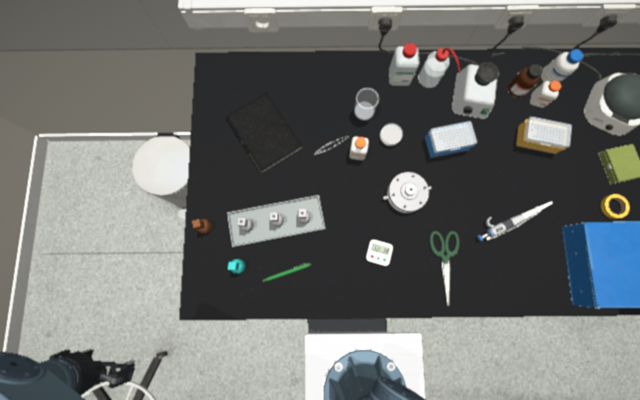

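View pics/side0.png

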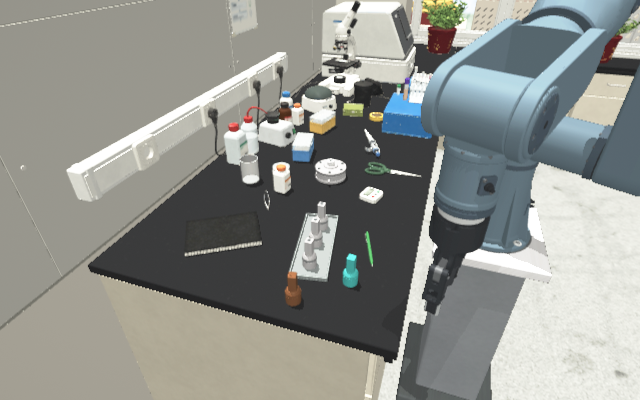

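The top view shows three grey sockets in the tray at about (245,223), (275,217) and (303,214). The brown one at (202,227) and the turquoise one at (236,266) stand outside the tray, so they are the look-alikes. The filter holder is at (409,192). I'll confirm this in an enlarged crop.

```bash
cat > h.py <<'E'
from bench import ctrl
import cv2, numpy as np
def px2w(n,u,v,z):
    c=ctrl.calibration(n);K=c["camera_matrix"];T=c["world_from_camera"]
    d=np.linalg.solve(K,[u,v,1]);d=T[:3,:3]@(d*[1,-1,-1]);o=T[:3,3]
    return o+d*(z-o[2])/d[2]
def w2px(n,p):
    c=ctrl.calibration(n);K=c["camera_matrix"];T=c["world_from_camera"]
    q=T[:3,:3].T@(np.array(p)-T[:3,3]);q=K@(q*[1,-1,-1]);return q[:2]/q[2]
E
python3 - <<'E'
import cv2,numpy as np
a=cv2.imread("pics/top0.png")
A=cv2.resize(a[190:255,222:332],None,fx=7,fy=7,interpolation=cv2.INTER_CUBIC)[:,:770]
cv2.imwrite("pics/c1.png",A)
B=cv2.resize(a[165:220,375:440],None,fx=8,fy=8,interpolation=cv2.INTER_CUBIC)
cv2.imwrite("pics/c2.png",B)
E
```

```text
(no output)
```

View pics/c1.png

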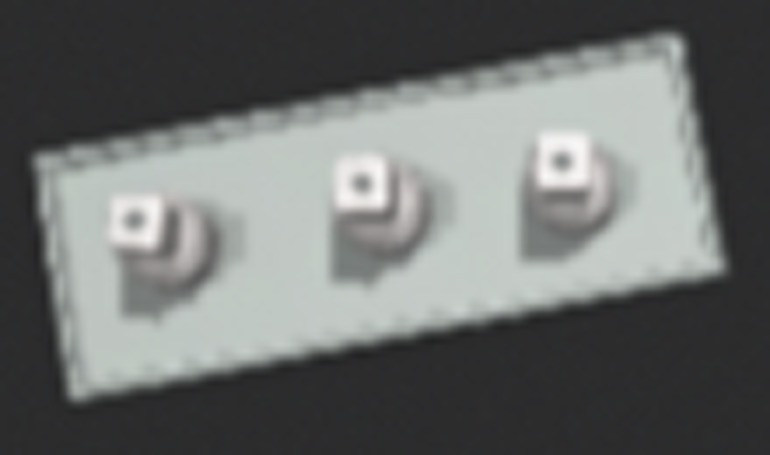

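View pics/c2.png

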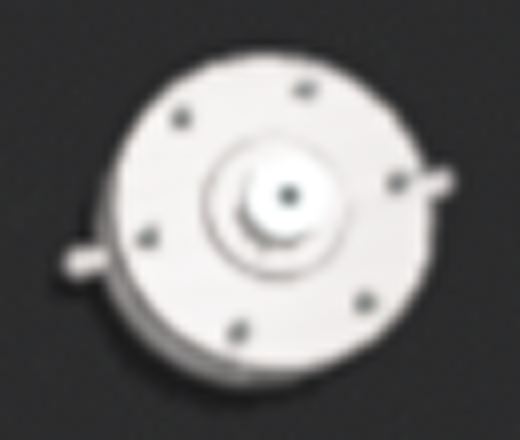

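The crop confirms three grey sockets, with white square stem tops whose centre dots are at crop (135,220), (362,184) and (563,161). In the holder crop the nut dot is at (289,195) and the stub ends are at about (455,182) and (65,263).

Run:
```python
from h import *
deg=np.degrees
A=cv2.imread("pics/c1.png");g=cv2.cvtColor(A,6)
def P(x,y,f,ox,oy,z): return px2w("top",(x+.5)/f-.5+ox,(y+.5)/f-.5+oy,z)
for (x,y) in [(135,220),(362,184),(563,161)]:
    w=P(x,y,7,222,190,.088); s=w2px("side",w)
    m=(g>225).astype(np.uint8);m[:, :x-45]=0;m[:,x+45:]=0
    n,l,st,c=cv2.connectedComponentsWithStats(m); k=1+np.argmax(st[1:,4])
    pts=np.argwhere(l==k)[:,::-1].astype(np.float32)
    W=np.array([P(a,b,7,222,190,.088)[:2]*1000 for a,b in pts],np.float32)
    r=cv2.minAreaRect(W); print(w,"side",s,"rect",r)
for n,u,v in (("tl",35,155),("tr",680,38),("br",725,270),("bl",72,400)): print(n,P(u,v,7,222,190,.012))
print("nut",P(289,195,8,375,165,.066), "side",w2px("side",P(289,195,8,375,165,.066)))
for z in(.012,.019):
    a=P(455,182,8,375,165,z);b=P(65,263,8,375,165,z);d=b-a;print(a,b,np.linalg.norm(d),deg(np.arctan2(-d[0],d[1])),(a+b)/2)
# flange top circle
B=cv2.imread("pics/c2.png");gb=cv2.cvtColor(B,6)
S=cv2.imread("pics/side0.png")
cv2.imwrite("pics/s1.png",np.hstack([cv2.resize(S[195:280,285:345],None,fx=6,fy=6,interpolation=2),cv2.resize(S[145:196,305:360],None,fx=7,fy=10,interpolation=2)]))
```

```text
[0.45262741 0.32587252 0.088     ] side [308.68872157 239.83751305] rect ((452.4676818847656, 321.361572265625), (7.912187576293945, 16.655059814453125), 86.9428939819336)
[0.4655565  0.23926719 0.088     ] side [315.17708152 219.28219122] rect ((466.73760986328125, 239.73704528808594), (17.309598922729492, 17.79327392578125), 89.3688735961914)Traceback (most recent call last):
  File "<stdin>", line 10, in <module>
  File "<stdin>", line 4, in P
  File "h.py", line 4, in px2w
    c=ctrl.calibration(n);K=c["camera_matrix"];T=c["world_from_camera"]
ValueError: time passes only in moves, steps and waits
```

```bash
cat > h.py <<'E'
from bench import ctrl
import cv2, numpy as np
C={n:ctrl.calibration(n) for n in("top","side")}
def px2w(n,u,v,z):
    K=C[n]["camera_matrix"];T=C[n]["world_from_camera"]
    d=np.linalg.solve(K,[u,v,1]);d=T[:3,:3]@(d*[1,-1,-1]);o=T[:3,3]
    return o+d*(z-o[2])/d[2]
def w2px(n,p):
    K=C[n]["camera_matrix"];T=C[n]["world_from_camera"]
    q=T[:3,:3].T@(np.array(p)-T[:3,3]);q=K@(q*[1,-1,-1]);return q[:2]/q[2]
E
python3 - <<'E'
from h import *
np.set_printoptions(precision=4,suppress=True)
deg=np.degrees
g=cv2.cvtColor(cv2.imread("pics/c1.png"),6)
def P(x,y,f,ox,oy,z): return px2w("top",(x+.5)/f-.5+ox,(y+.5)/f-.5+oy,z)
for (x,y) in [(135,220),(362,184),(563,161)]:
    w=P(x,y,7,222,190,.088); s=w2px("side",w)
    for t in(215,232):
        m=(g>t).astype(np.uint8);m[:, :x-36]=0;m[:,x+36:]=0;m[:y-36]=0;m[y+36:]=0
        c=max(cv2.findContours(m,0,1)[0],key=len)[:,0]
        W=np.array([P(a,b,7,222,190,.088)[:2]*1000 for a,b in c],np.float32)
        print(w,"side",s,"rect",cv2.minAreaRect(W))
for n,u,v in (("tl",35,155),("tr",680,38),("br",725,270),("bl",72,400)): print(n,P(u,v,7,222,190,.012))
print("nut",P(289,195,8,375,165,.066), "side",w2px("side",P(289,195,8,375,165,.066)))
for z in(.012,.019):
    a=P(455,182,8,375,165,z);b=P(65,263,8,375,165,z);d=b-a;print(a,b,np.linalg.norm(d),deg(np.arctan2(-d[0],d[1])),(a+b)/2)
S=cv2.imread("pics/side0.png")
cv2.imwrite("pics/s1.png",np.hstack([cv2.resize(S[195:280,285:345],None,fx=6,fy=6,interpolation=2),cv2.resize(S[145:196,305:360],None,fx=7,fy=10,interpolation=2)]))
E
```

```text
[0.4526 0.3259 0.088 ] side [308.6887 239.8375] rect ((452.8314208984375, 325.9909973144531), (18.158823013305664, 18.50050926208496), 87.55426025390625)
[0.4526 0.3259 0.088 ] side [308.6887 239.8375] rect ((452.3990478515625, 320.3898010253906), (5.241340637207031, 15.86054801940918), 86.77330780029297)
[0.4656 0.2393 0.088 ] side [315.1771 219.2822] rect ((467.017822265625, 240.25347900390625), (19.497041702270508, 18.79785919189453), 0.7463934421539307)
[0.4656 0.2393 0.088 ] side [315.1771 219.2822] rect ((466.4324645996094, 234.18563842773438), (16.843271255493164, 6.113867282867432), 8.778529167175293)
[0.4736 0.1622 0.088 ] side [321.3786 203.4678] rect ((474.99432373046875, 162.0492706298828), (18.843046188354492, 20.66314697265625), 89.85757446289062)
[0.4736 0.1622 0.088 ] side [321.3786 203.4678] rect ((474.59588623046875, 162.09312438964844), (16.547182083129883, 17.4619083404541), 89.3635025024414)
tl [0.4904 0.3844 0.012 ]
tr [0.5367 0.1174 0.012 ]
br [0.4396 0.0999 0.012 ]
bl [0.3896 0.3654 0.012 ]
nut [ 0.54   -0.1386  0.066 ] side [330.4031 159.9475]
[ 0.5559 -0.2126  0.012 ] [ 0.5274 -0.0688  0.012 ] 0.14666503328159686 11.23477610618511 [ 0.5416 -0.1407  0.012 ]
[ 0.5544 -0.2105  0.019 ] [ 0.526  -0.0676  0.019 ] 0.14571572932412744 11.234776106185098 [ 0.5402 -0.1391  0.019 ]
```

View pics/s1.png

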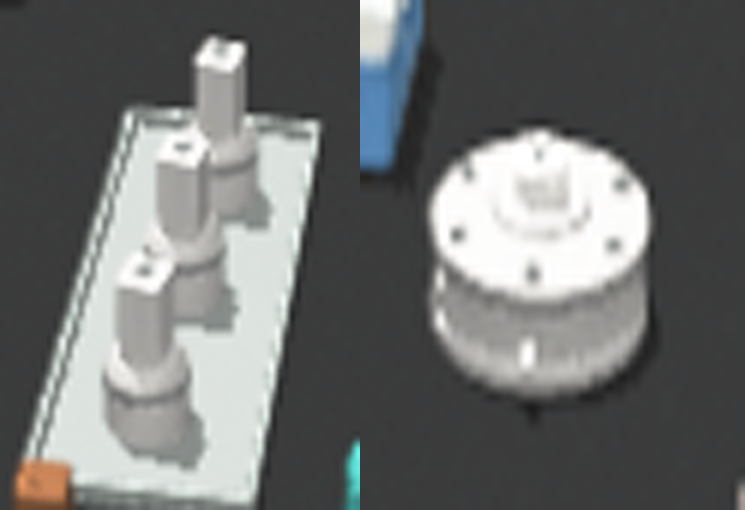

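The side crop shows stem dots at about (322,203), (315.5,220) and (309.5,240). These match the projected positions within 1 px, so the positions hold. Next I'll work out the first move, to above the right-hand socket.

```bash
cat > go.py <<'E'
import sys,numpy as np
from bench import ctrl
from scipy.spatial.transform import Rotation as R
np.set_printoptions(precision=3,suppress=True)
o=ctrl.get_obs(); r=R.from_quat(np.roll(o["eef_rot"],-1)); p=o["eef_pos"]
y=r.apply([0,1,0]); print("t",o["time_s"],"tcp mm",p*1000,"theta",np.degrees(np.arctan2(y[1],y[0])),"F",o["wrist_force"],"open",o["opening"],"grip",o["grasp_force"])
for a in sys.argv[1:]:
    x,yy,z,th=map(float,a.split(",")); t=np.radians(th)
    G=np.array([[np.sin(t),np.cos(t),0],[-np.cos(t),np.sin(t),0],[0,0,-1]]).T
    G=np.column_stack(([np.sin(t)*-1*-1,-np.cos(t),0],[np.cos(t),np.sin(t),0],[0,0,-1]))
    print(a,"xyz cm",r.inv().apply(np.array([x,yy,z])-p)*100,"dr",np.degrees((r.inv()*R.from_matrix(G)).as_rotvec())/6)
E
sed -i '/np.sin(t),np.cos(t),0/d; s/np.sin(t)\*-1\*-1/np.sin(t)/' go.py
python3 go.py .474,.162,.2,0
```

```text
t 0.1 tcp mm [141.918 556.726 249.476] theta 75.68646003258021 F [ 0.226 -0.237  0.004] open 0.9995981402608001 grip 0.0Traceback (most recent call last):
  File "go.py", line 10, in <module>
    print(a,"xyz cm",r.inv().apply(np.array([x,yy,z])-p)*100,"dr",np.degrees((r.inv()*R.from_matrix(G)).as_rotvec())/6)
                                                                                      ~~~~~~~~~~~~~^^^
  File "scipy/spatial/transform/_rotation.pyx", line 1143, in scipy.spatial.transform._rotation.Rotation.from_matrix
ValueError: Non-positive determinant (left-handed or null coordinate frame) in rotation matrix 0: [[ 0.  1.  0.]
 [-1.  0.  0.]
 [ 0.  0. -1.]].
```

```bash
sed -i 's/\[np.sin(t),-np.cos(t),0\]/[-np.sin(t),np.cos(t),0]/' go.py
python3 go.py .474,.162,.2,0
```

```text
t 0.1 tcp mm [141.918 556.726 249.476] theta 75.68646003258021 F [ 0.226 -0.237  0.004] open 0.9995981402608001 grip 0.0
.474,.162,.2,0 xyz cm [-41.938 -30.03    4.981] dr [-0.015  0.007 12.614]
```

>>> send_rows --dr '[[0,0,1.6],[0,0,3.2],[0,0,4.8],[0,0,6.4],[0,0,8],[0,0,9.6],[0,0,11.2],[0,0,12.6]]' --xyz '[[-5,-3.6,0.5],[-10,-7.2,1],[-15,-10.7,2],[-20,-14.3,3],[-25,-17.9,4],[-30,-21.5,5],[-35,-25,5],[-40,-28.6,5]]' --jaw '[100,100,100,100,100,100,100,100]'

```text
time_s: 1.1
eef_pos: [0.4598, 0.1794, 0.2]
eef_rot: [-0.0, 0.708, 0.706, -0.0]
wrist_force: [0.9, 0.4, 1.3]
opening: 1.002
grasp_force: 0.0
```

```bash
python3 go.py .474,.162,.13,0 .474,.162,.068,0; sed -i 's/^for a/o["eef_pos"]\nfor a/' go.py
```

```text
t 1.1 tcp mm [459.775 179.412 199.983] theta -0.21225843159260638 F [0.924 0.382 1.296] open 1.0024686746743483 grip 0.0
.474,.162,.13,0 xyz cm [-1.737  1.432  6.997] dr [-0.004 -0.001 -0.035]
.474,.162,.068,0 xyz cm [-1.738  1.434 13.197] dr [-0.004 -0.001 -0.035]
```

>>> send_rows --dr '[[0,0,0],[0,0,0],[0,0,0],[0,0,0],[0,0,0],[0,0,0],[0,0,0],[0,0,0]]' --xyz '[[-0.8,0.7,1.5],[-1.74,1.43,4],[-1.74,1.43,7],[-1.74,1.43,10],[-1.74,1.43,12.2],[-1.74,1.43,13.2],[-1.74,1.43,13.2],[-1.74,1.43,13.2]]' --jaw '[100,100,100,100,100,100,50,0]'

```text
time_s: 2.1
eef_pos: [0.4739, 0.1641, 0.0691]
eef_rot: [0.0, 0.706, 0.708, 0.001]
wrist_force: [-0.3, 0.0, 0.5]
opening: 0.604
grasp_force: 0.0
```

>>> send_rows --dr '[[0,0,0],[0,0,0],[0,0,0],[0,0,0],[0,0,0],[0,0,0],[0,0,0],[0,0,0]]' --xyz '[[0,0,0],[0,0,0],[0,0,0],[0,0,0],[0,0,0],[0,0,0],[0,0,0],[0,0,0]]' --jaw '[0,0,0,0,0,0,0,0]'

```text
time_s: 3.1
eef_pos: [0.4739, 0.1639, 0.0692]
eef_rot: [0.0, 0.707, 0.708, 0.001]
wrist_force: [-0.6, 0.1, 6.1]
opening: 0.225
grasp_force: 58.6
```

```bash
python3 - <<'E'
from bench import ctrl
import cv2,numpy as np
t=ctrl.camera("top");s=ctrl.camera("side")
f=lambda im,y,x,h,w,k:cv2.resize(im[y:y+h,x:x+w],None,fx=k,fy=k,interpolation=2)
cv2.imwrite("pics/g1.png",np.hstack([f(t,170,240,100,100,4),f(s,150,270,100,100,4)])[:,:,::-1])
E
python3 go.py
```

```text
t 3.2 tcp mm [473.974 163.876  69.185] theta 0.09035422493441617 F [-1.437  0.887  6.827] open 0.22603972208094075 grip 58.596898913383484
```

View pics/g1.png

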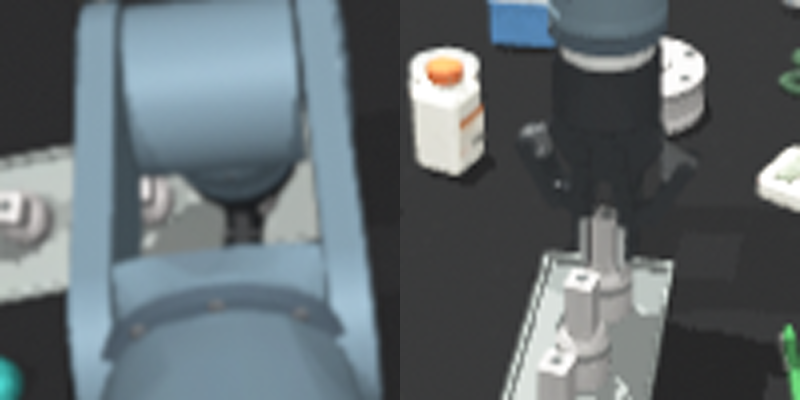

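The grip holds the right-hand socket by its stem: opening is 0.226, about 19 mm, and the grip force is 58.6 N. The other two still stand. Now I'll lift it and carry it over the nut.

>>> send_rows --dr '[[0,0,0],[0,0,0],[0,0,0],[0,0,0],[0,0,0],[0,0,0],[0,0,0],[0,0,0]]' --xyz '[[0,0,-1],[0,0,-2.5],[0,0,-4.5],[0,0,-7],[0,0,-9.5],[0,0,-11],[0,0,-11],[0,0,-11]]' --jaw '[0,0,0,0,0,0,0,0]'

```text
time_s: 4.2
eef_pos: [0.4727, 0.1637, 0.1775]
eef_rot: [-0.0, 0.707, 0.708, -0.001]
wrist_force: [-0.7, -0.5, -2.1]
opening: 0.221
grasp_force: 58.7
```

```bash
python3 go.py .5397,-.137,.179,11.2
```

```text
t 4.2 tcp mm [472.709 163.702 177.466] theta 0.0857476385010484 F [-0.721 -0.514 -2.079] open 0.22119726689164373 grip 58.66922736167908
.5397,-.137,.179,11.2 xyz cm [-30.08    6.654  -0.158] dr [-0.014  0.    -1.852]
```

>>> send_rows --dr '[[0,0,-0.2],[0,0,-0.5],[0,0,-0.8],[0,0,-1.1],[0,0,-1.4],[0,0,-1.7],[0,0,-1.85],[0,0,-1.85]]' --xyz '[[-3,0.7,0],[-8,1.8,0],[-13,2.9,0],[-18,4,0],[-23,5.1,0],[-27,6,0],[-29.5,6.5,0],[-30.1,6.65,0]]' --jaw '[0,0,0,0,0,0,0,0]'

```text
time_s: 5.2
eef_pos: [0.5398, -0.1384, 0.1769]
eef_rot: [-0.001, 0.636, 0.772, -0.0]
wrist_force: [-0.9, 0.4, -1.3]
opening: 0.224
grasp_force: 58.7
```

>>> send_rows --dr '[[0,0,0],[0,0,0],[0,0,0],[0,0,0],[0,0,0],[0,0,0],[0,0,0],[0,0,0]]' --xyz '[[0,0,0.5],[0,0,1],[0,0,2],[0,0,2.8],[0,0,3.5],[0,0,3.5],[0,0,3.5],[0,0,3.5]]' --jaw '[0,0,0,0,0,0,0,0]'

```text
time_s: 6.2
eef_pos: [0.5406, -0.1373, 0.1437]
eef_rot: [0.0, 0.635, 0.773, 0.0]
wrist_force: [-0.4, -0.5, -1.8]
opening: 0.228
grasp_force: 58.7
```

```bash
python3 - <<'E'
from bench import ctrl
import cv2,numpy as np
t=ctrl.camera("top");s=ctrl.camera("side")
f=lambda im,y,x,h,w,k:cv2.resize(im[y:y+h,x:x+w],None,fx=k,fy=k,interpolation=2)
cv2.imwrite("pics/g2.png",np.hstack([f(t,155,370,70,70,5),f(s,110,300,70,70,5)])[:,:,::-1])
E
python3 go.py .5397,-.137,.13,11.2
```

```text
t 6.3 tcp mm [ 540.5   -137.249  143.635] theta 11.18070420543117 F [-0.733  0.309 -1.533] open 0.2299217925400715 grip 58.71520936489105
.5397,-.137,.13,11.2 xyz cm [ 0.04  -0.074  1.363] dr [ 0.005  0.004 -0.003]
```

View pics/g2.png

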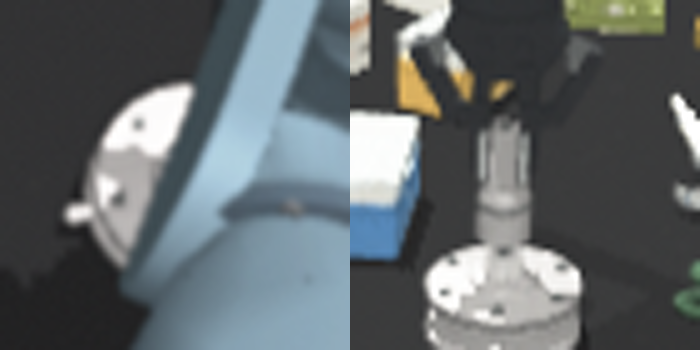

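The side view shows the socket upright at about (503,215), centred over the holder (centre column about 503). I'll lower it until it touches.

>>> send_rows --dr '[[0,0,0],[0,0,0],[0,0,0],[0,0,0],[0,0,0],[0,0,0],[0,0,0],[0,0,0]]' --xyz '[[0,-0.06,0.4],[0,-0.06,0.8],[0,-0.06,1.1],[0,-0.06,1.3],[0,-0.06,1.4],[0,-0.06,1.5],[0,-0.06,1.5],[0,-0.06,1.5]]' --jaw '[0,0,0,0,0,0,0,0]'

```text
time_s: 7.3
eef_pos: [0.5397, -0.1373, 0.1307]
eef_rot: [-0.0, 0.635, 0.773, -0.0]
wrist_force: [-7.2, 3.7, 17.9]
opening: 0.226
grasp_force: 61.3
```

>>> send_rows --dr '[[0,0,-0.8],[0,0,-1.6],[0,0,-2.4],[0,0,-3.2],[0,0,-4],[0,0,-4.6],[0,0,-5],[0,0,-5]]' --xyz '[[0,0,0],[0,0,0],[0,0,0.1],[0,0,0.1],[0,0,0.2],[0,0,0.2],[0,0,0.2],[0,0,0.2]]' --jaw '[0,0,0,0,0,0,0,0]'

```text
time_s: 8.3
eef_pos: [0.5425, -0.1383, 0.1306]
eef_rot: [0.003, 0.413, 0.911, 0.0]
wrist_force: [-3.0, 1.9, 21.1]
opening: 0.227
grasp_force: 61.6
```

```bash
python3 go.py
```

```text
t 8.3 tcp mm [ 542.516 -138.264  130.644] theta 41.21488910579531 F [-3.041  1.861 21.094] open 0.2267573559241797 grip 61.64963722229004
```

```bash
python3 go.py .5389,-.1374,.1306,41.2
```

```text
t 8.3 tcp mm [ 542.516 -138.264  130.644] theta 41.21488910579531 F [-3.041  1.861 21.094] open 0.2267573559241797 grip 61.64963722229004
.5389,-.1374,.1306,41.2 xyz cm [ 0.303 -0.215  0.002] dr [0.029 0.06  0.002]
```

>>> send_rows --dr '[[0,0,0],[0,0,0],[0,0,0],[0,0,0],[0,0,0],[0,0,0],[0,0,0],[0,0,0]]' --xyz '[[0.1,-0.1,-0.1],[0.2,-0.2,-0.1],[0.3,-0.21,-0.1],[0.3,-0.21,-0.1],[0.3,-0.21,0],[0.3,-0.21,0.05],[0.3,-0.21,0.05],[0.3,-0.21,0.05]]' --jaw '[0,0,0,0,0,0,0,0]'

```text
time_s: 9.3
eef_pos: [0.5406, -0.1381, 0.1307]
eef_rot: [0.006, 0.413, 0.911, 0.0]
wrist_force: [3.0, 1.3, 17.7]
opening: 0.223
grasp_force: 61.5
```

```bash
python3 go.py .5389,-.1374,.1306,41.2
```

```text
t 9.3 tcp mm [ 540.598 -138.123  130.702] theta 41.18695038959103 F [ 3.013  1.338 17.674] open 0.22280001834682647 grip 61.54708385467529
.5389,-.1374,.1306,41.2 xyz cm [ 0.166 -0.08   0.008] dr [ 0.048  0.098 -0.002]
```

>>> send_rows --dr '[[0,0,0],[0,0,0],[0,0,0],[0,0,0],[0,0,0],[0,0,0],[0,0,0],[0,0,0]]' --xyz '[[0.1,0,-0.1],[0.2,-0.1,-0.1],[0.2,-0.1,-0.1],[0.2,-0.1,0],[0.2,-0.1,0],[0.2,-0.1,0],[0.25,-0.1,0],[0.3,-0.1,0]]' --jaw '[0,0,0,0,0,0,0,0]'

```text
time_s: 10.3
eef_pos: [0.5387, -0.1374, 0.1307]
eef_rot: [0.007, 0.413, 0.911, -0.0]
wrist_force: [5.8, -2.4, 12.1]
opening: 0.225
grasp_force: 60.8
```

The height stays at contact level (TCP z 0.1307) at both hex phases and across 2 mm of sideways shift, so this socket is too small. It goes back to its place in the tray.

>>> send_rows --dr '[[0,0,0],[0,0,0],[0,0,0],[0,0,0],[0,0,0],[0,0,0],[0,0,0],[0,0,0]]' --xyz '[[0,0,-1],[0,0,-2.5],[0,0,-4],[0,0,-5],[0,0,-5],[0,0,-5],[0,0,-5],[0,0,-5]]' --jaw '[0,0,0,0,0,0,0,0]'

```text
time_s: 11.3
eef_pos: [0.5332, -0.1346, 0.1753]
eef_rot: [-0.0, 0.413, 0.911, 0.0]
wrist_force: [0.2, -0.5, -1.6]
opening: 0.224
grasp_force: 58.8
```

```bash
python3 go.py .4735,.164,.179,0
```

```text
t 11.3 tcp mm [ 533.164 -134.639  175.274] theta 41.18546666467197 F [ 0.2   -0.499 -1.561] open 0.22362360007317497 grip 58.76597285270691
.4735,.164,.179,0 xyz cm [26.404 15.175 -0.356] dr [-0.006 -0.007  6.864]
```

>>> send_rows --dr '[[0,0,1],[0,0,2],[0,0,3],[0,0,4],[0,0,5],[0,0,6],[0,0,6.86],[0,0,6.86]]' --xyz '[[3,1.7,0],[7.5,4.3,0],[12,6.9,0],[16.5,9.5,0],[21,12,0],[24.5,14,0],[26.2,15,0],[26.4,15.18,0]]' --jaw '[0,0,0,0,0,0,0,0]'

```text
time_s: 12.3
eef_pos: [0.4733, 0.165, 0.1756]
eef_rot: [-0.0, 0.706, 0.708, -0.0]
wrist_force: [-0.0, 0.2, -1.8]
opening: 0.226
grasp_force: 58.7
```

>>> send_rows --dr '[[0,0,0],[0,0,0],[0,0,0],[0,0,0],[0,0,0],[0,0,0],[0,0,0],[0,0,0]]' --xyz '[[0,0,0],[0,0,1],[0,0,3],[0,0,5],[0,0,7],[0,0,8.5],[0,0,9.2],[0,0,9.2]]' --jaw '[0,0,0,0,0,0,0,0]'

```text
time_s: 13.3
eef_pos: [0.4737, 0.1637, 0.0834]
eef_rot: [-0.0, 0.707, 0.707, -0.0]
wrist_force: [0.1, 0.2, -1.6]
opening: 0.222
grasp_force: 58.8
```

```bash
python3 go.py .4735,.164,.069,0
```

```text
t 13.3 tcp mm [473.697 163.674  83.428] theta 0.01576768773100317 F [ 0.132  0.206 -1.569] open 0.22245285922963548 grip 58.7711763381958
.4735,.164,.069,0 xyz cm [ 0.033 -0.019  1.443] dr [-0.008  0.001  0.003]
```

>>> send_rows --dr '[[0,0,0],[0,0,0],[0,0,0],[0,0,0],[0,0,0],[0,0,0],[0,0,0],[0,0,0]]' --xyz '[[0,0,0.5],[0,0,1],[0,0,1.3],[0,0,1.5],[0,0,1.5],[0,0,1.5],[0,0,1.5],[0,0,1.5]]' --jaw '[0,0,0,0,0,0,30,60]'

```text
time_s: 14.3
eef_pos: [0.4741, 0.1639, 0.0688]
eef_rot: [0.0, 0.707, 0.707, 0.0]
wrist_force: [-0.2, 0.4, -0.0]
opening: 0.497
grasp_force: 0.0
```

>>> send_rows --dr '[[0,0,0],[0,0,0],[0,0,0],[0,0,0],[0,0,0],[0,0,0],[0,0,0],[0,0,0]]' --xyz '[[0,0,0],[0,0,0],[0,0,0],[0,0,0],[0,0,-2],[0,0,-5],[0,0,-8],[0,0,-10]]' --jaw '[90,100,100,100,100,100,100,100]'

```text
time_s: 15.3
eef_pos: [0.4743, 0.164, 0.1704]
eef_rot: [0.001, 0.707, 0.707, 0.001]
wrist_force: [0.4, -0.0, 0.3]
opening: 1.0
grasp_force: 0.0
```

```bash
python3 go.py .466,.239,.16,4 .466,.239,.068,4
```

```text
t 15.3 tcp mm [474.326 163.956 170.374] theta 0.03002395567680391 F [ 0.356 -0.041  0.298] open 0.9997234065245186 grip 0.0
.466,.239,.16,4 xyz cm [ 7.505 -0.83   1.037] dr [ 0.017 -0.001 -0.662]
.466,.239,.068,4 xyz cm [ 7.503 -0.847 10.237] dr [ 0.017 -0.001 -0.662]
```

>>> send_rows --dr '[[0,0,-0.4],[0,0,-0.8],[0,0,-0.8],[0,0,-0.8],[0,0,-0.8],[0,0,-0.8],[0,0,-0.8],[0,0,-0.8]]' --xyz '[[3,-0.4,0],[6.5,-0.8,0],[7.5,-0.85,1],[7.5,-0.85,4],[7.5,-0.85,7],[7.5,-0.85,9.3],[7.5,-0.85,10.2],[7.5,-0.85,10.2]]' --jaw '[100,100,100,100,100,100,100,100]'

```text
time_s: 16.3
eef_pos: [0.4649, 0.2385, 0.0662]
eef_rot: [-0.0, 0.677, 0.736, -0.001]
wrist_force: [-0.4, -0.6, 0.9]
opening: 1.0
grasp_force: 0.0
```

>>> send_rows --dr '[[0,0,0],[0,0,0],[0,0,0],[0,0,0],[0,0,0],[0,0,0],[0,0,0],[0,0,0]]' --xyz '[[0,0,0],[0,0,0],[0,0,0],[0,0,0],[0,0,0],[0,0,0],[0,0,0],[0,0,0]]' --jaw '[50,0,0,0,0,0,0,0]'

```text
time_s: 17.3
eef_pos: [0.4656, 0.239, 0.0673]
eef_rot: [0.0, 0.677, 0.736, 0.0]
wrist_force: [-0.9, 0.8, 5.3]
opening: 0.228
grasp_force: 58.5
```

```bash
python3 go.py
python3 - <<'E'
from bench import ctrl
import cv2,numpy as np
s=ctrl.camera("side")
cv2.imwrite("pics/g3.png",cv2.resize(s[170:270,270:370],None,fx=5,fy=5,interpolation=2)[:,:,::-1])
E
```

```text
t 17.3 tcp mm [465.565 239.016  67.336] theta 4.8306178377866456 F [-0.905  0.813  5.346] open 0.2283980408301858 grip 58.45715126146388
```

View pics/g3.png

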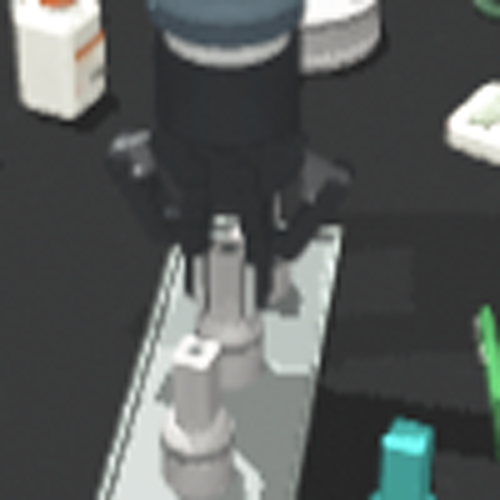

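The side view shows the middle socket gripped by its stem and the left one still standing in front. I'll lift it and carry it over the nut.

>>> send_rows --dr '[[0,0,0],[0,0,0],[0,0,0],[0,0,0],[0,0,0],[0,0,0],[0,0,0],[0,0,0]]' --xyz '[[0,0,-1],[0,0,-2.5],[0,0,-5],[0,0,-8],[0,0,-11],[0,0,-13],[0,0,-13.3],[0,0,-13.3]]' --jaw '[0,0,0,0,0,0,0,0]'

```text
time_s: 18.35
eef_pos: [0.465, 0.2388, 0.1996]
eef_rot: [-0.0, 0.677, 0.736, -0.0]
wrist_force: [0.1, 0.9, -1.9]
opening: 0.229
grasp_force: 58.9
```

```bash
python3 go.py .540,-.1387,.2,11.2
```

```text
t 18.35 tcp mm [464.967 238.828 199.605] theta 4.83129568416583 F [ 0.101  0.902 -1.93 ] open 0.22850457664461998 grip 58.883519824280484
.540,-.1387,.2,11.2 xyz cm [-38.251   4.297  -0.039] dr [-0.002  0.    -1.061]
```

>>> send_rows --dr '[[0,0,0],[0,0,-0.2],[0,0,-0.4],[0,0,-0.6],[0,0,-0.8],[0,0,-1],[0,0,-1.06],[0,0,-1.06]]' --xyz '[[-4,0.4,0],[-10,1.1,0],[-16,1.8,0],[-22,2.5,0],[-28,3.1,0],[-34,3.8,0],[-37.5,4.2,0],[-38.2,4.3,0]]' --jaw '[0,0,0,0,0,0,0,0]'

```text
time_s: 19.35
eef_pos: [0.5397, -0.1403, 0.1983]
eef_rot: [-0.001, 0.636, 0.772, -0.0]
wrist_force: [0.7, 0.3, -2.5]
opening: 0.225
grasp_force: 58.7
```

>>> send_rows --dr '[[0,0,0],[0,0,0],[0,0,0],[0,0,0],[0,0,0],[0,0,0],[0,0,0],[0,0,0]]' --xyz '[[0,0,0.5],[0,0,2],[0,0,4],[0,0,5.5],[0,0,6.2],[0,0,6.2],[0,0,6.2],[0,0,6.2]]' --jaw '[0,0,0,0,0,0,0,0]'

```text
time_s: 20.35
eef_pos: [0.5408, -0.1384, 0.1386]
eef_rot: [0.001, 0.635, 0.773, 0.0]
wrist_force: [0.2, 0.2, -2.6]
opening: 0.232
grasp_force: 58.7
```

```bash
python3 go.py .540,-.1387,.128,11.2
```

```text
t 20.35 tcp mm [ 540.751 -138.412  138.568] theta 11.184952700830108 F [ 0.189  0.23  -2.588] open 0.23193083045063473 grip 58.72055828463317
.540,-.1387,.128,11.2 xyz cm [-0.013 -0.08   1.057] dr [ 0.011  0.008 -0.003]
```

Press down about 3 mm past the contact height.

>>> send_rows --dr '[[0,0,0],[0,0,0],[0,0,0],[0,0,0],[0,0,0],[0,0,0],[0,0,0],[0,0,0]]' --xyz '[[0,-0.06,0.3],[0,-0.06,0.6],[0,-0.06,0.8],[0,-0.06,1],[0,-0.06,1.1],[0,-0.06,1.2],[0,-0.06,1.3],[0,-0.06,1.3]]' --jaw '[0,0,0,0,0,0,0,0]'

```text
time_s: 21.35
eef_pos: [0.5404, -0.1387, 0.1287]
eef_rot: [0.001, 0.635, 0.773, -0.0]
wrist_force: [-11.1, 3.3, 25.7]
opening: 0.223
grasp_force: 58.9
```

>>> send_rows --dr '[[0,0,0],[0,0,-1.2],[0,0,-2.7],[0,0,-4.2],[0,0,-5],[0,0,-5],[0,0,-5],[0,0,-5]]' --xyz '[[0,0,-0.8],[0,0,-0.8],[0,0,-0.8],[0,0,-0.8],[0,0,-0.8],[0,0,-0.8],[0,0,-0.8],[0,0,-0.8]]' --jaw '[0,0,0,0,0,0,0,0]'

```text
time_s: 22.35
eef_pos: [0.5397, -0.1383, 0.1327]
eef_rot: [-0.0, 0.414, 0.91, 0.0]
wrist_force: [0.7, 0.7, -1.8]
opening: 0.223
grasp_force: 58.9
```

```bash
python3 go.py .540,-.1387,.126,41.2
```

```text
t 22.35 tcp mm [ 539.658 -138.26   132.711] theta 41.13116585719941 F [ 0.674  0.707 -1.839] open 0.22298372934957583 grip 58.874117732048035
.540,-.1387,.126,41.2 xyz cm [-0.056 -0.003  0.671] dr [-0.    -0.001 -0.011]
```

>>> send_rows --dr '[[0,0,0],[0,0,0],[0,0,0],[0,0,0],[0,0,0],[0,0,0],[0,0,0],[0,0,0]]' --xyz '[[-0.05,0,0.2],[-0.05,0,0.4],[-0.05,0,0.6],[-0.05,0,0.7],[-0.05,0,0.8],[-0.05,0,0.8],[-0.05,0,0.8],[-0.05,0,0.8]]' --jaw '[0,0,0,0,0,0,0,0]'

```text
time_s: 23.35
eef_pos: [0.5405, -0.1389, 0.1287]
eef_rot: [0.001, 0.413, 0.911, -0.0]
wrist_force: [-11.6, 3.9, 27.3]
opening: 0.228
grasp_force: 62.7
```

The height is 0.1287 at both hex phases again, so this socket is too small as well. Back to its place in the tray.

>>> send_rows --dr '[[0,0,0],[0,0,0],[0,0,0],[0,0,0],[0,0,0],[0,0,0],[0,0,0],[0,0,0]]' --xyz '[[0,0,-1],[0,0,-2.5],[0,0,-4.5],[0,0,-6.5],[0,0,-7.5],[0,0,-7.5],[0,0,-7.5],[0,0,-7.5]]' --jaw '[0,0,0,0,0,0,0,0]'

```text
time_s: 24.35
eef_pos: [0.5395, -0.1384, 0.1988]
eef_rot: [-0.001, 0.413, 0.911, 0.0]
wrist_force: [-0.5, 0.2, -2.5]
opening: 0.23
grasp_force: 58.8
```

```bash
python3 go.py .4655,.239,.2,5
```

```text
t 24.35 tcp mm [ 539.511 -138.392  198.806] theta 41.18493288547164 F [-0.547  0.231 -2.5  ] open 0.22997711658939582 grip 58.83943319320679
.4655,.239,.2,5 xyz cm [33.276 19.281 -0.078] dr [-0.011 -0.013  6.031]
```

>>> send_rows --dr '[[0,0,0.8],[0,0,1.7],[0,0,2.6],[0,0,3.5],[0,0,4.4],[0,0,5.3],[0,0,6.03],[0,0,6.03]]' --xyz '[[4,2.3,0],[9,5.2,0],[14,8.1,0],[19,11,0],[24,13.9,0],[29,16.8,0],[32.5,18.8,0],[33.28,19.28,0]]' --jaw '[0,0,0,0,0,0,0,0]'

```text
time_s: 25.35
eef_pos: [0.4648, 0.2409, 0.1992]
eef_rot: [-0.0, 0.674, 0.738, -0.0]
wrist_force: [0.4, -0.4, -2.2]
opening: 0.226
grasp_force: 58.9
```

>>> send_rows --dr '[[0,0,0],[0,0,0],[0,0,0],[0,0,0],[0,0,0],[0,0,0],[0,0,0],[0,0,0]]' --xyz '[[0,0,0.5],[0,0,3],[0,0,6],[0,0,9],[0,0,11],[0,0,12],[0,0,12],[0,0,12]]' --jaw '[0,0,0,0,0,0,0,0]'

```text
time_s: 26.35
eef_pos: [0.4668, 0.2386, 0.0806]
eef_rot: [0.0, 0.676, 0.737, 0.001]
wrist_force: [-0.3, 0.9, -1.1]
opening: 0.226
grasp_force: 59.0
```

```bash
python3 go.py .4655,.239,.067,5
```

```text
t 26.35 tcp mm [466.797 238.593  80.627] theta 4.985866410488897 F [-0.252  0.913 -1.11 ] open 0.2261083755415189 grip 59.00508999824524
.4655,.239,.067,5 xyz cm [ 0.052 -0.128  1.363] dr [ 0.014 -0.002 -0.002]
```

>>> send_rows --dr '[[0,0,0],[0,0,0],[0,0,0],[0,0,0],[0,0,0],[0,0,0],[0,0,0],[0,0,0]]' --xyz '[[0,0,0.5],[0,0,1],[0,0,1.2],[0,0,1.4],[0,0,1.4],[0,0,1.4],[0,0,1.4],[0,0,1.4]]' --jaw '[0,0,0,0,0,0,30,60]'

```text
time_s: 27.35
eef_pos: [0.4662, 0.2389, 0.0659]
eef_rot: [0.0, 0.675, 0.737, 0.0]
wrist_force: [-0.1, 0.1, -0.0]
opening: 0.502
grasp_force: 0.0
```

>>> send_rows --dr '[[0,0,0],[0,0,0],[0,0,0],[0,0,0],[0,0,0],[0,0,0],[0,0,0],[0,0,0]]' --xyz '[[0,0,0],[0,0,0],[0,0,0],[0,0,0],[0,0,-2],[0,0,-5],[0,0,-8],[0,0,-10]]' --jaw '[90,100,100,100,100,100,100,100]'

```text
time_s: 28.35
eef_pos: [0.4664, 0.2389, 0.1673]
eef_rot: [0.0, 0.676, 0.737, 0.001]
wrist_force: [0.8, 0.7, 0.2]
opening: 0.999
grasp_force: 0.0
```

```bash
python3 go.py .4526,.3255,.16,-5 .4526,.3255,.068,-5
```

```text
t 28.35 tcp mm [466.44 238.94 167.35] theta 5.007665236083549 F [0.837 0.729 0.234] open 0.9989771561645995 grip 0.0
.4526,.3255,.16,-5 xyz cm [ 8.744 -0.624  0.737] dr [ 0.016 -0.004  1.668]
.4526,.3255,.068,-5 xyz cm [ 8.741 -0.64   9.937] dr [ 0.016 -0.004  1.668]
```

>>> send_rows --dr '[[0,0,0.6],[0,0,1.2],[0,0,1.67],[0,0,1.67],[0,0,1.67],[0,0,1.67],[0,0,1.67],[0,0,1.67]]' --xyz '[[3.5,-0.2,0],[7.5,-0.5,0],[8.7,-0.63,1],[8.7,-0.63,4],[8.7,-0.63,7],[8.7,-0.63,9],[8.7,-0.63,9.9],[8.7,-0.63,9.9]]' --jaw '[100,100,100,100,100,100,100,100]'

```text
time_s: 29.35
eef_pos: [0.4519, 0.3248, 0.0665]
eef_rot: [-0.0, 0.737, 0.675, -0.0]
wrist_force: [-0.8, 0.4, -0.0]
opening: 0.999
grasp_force: 0.0
```

>>> send_rows --dr '[[0,0,0],[0,0,0],[0,0,0],[0,0,0],[0,0,0],[0,0,0],[0,0,0],[0,0,0]]' --xyz '[[0,0,0],[0,0,0],[0,0,0],[0,0,0],[0,0,0],[0,0,0],[0,0,0],[0,0,0]]' --jaw '[50,0,0,0,0,0,0,0]'

```text
time_s: 30.35
eef_pos: [0.4523, 0.325, 0.0673]
eef_rot: [0.0, 0.737, 0.675, 0.0]
wrist_force: [-0.8, -0.7, 6.6]
opening: 0.225
grasp_force: 58.6
```

>>> send_rows --dr '[[0,0,0],[0,0,0],[0,0,0],[0,0,0],[0,0,0],[0,0,0],[0,0,0],[0,0,0]]' --xyz '[[0,0,-1],[0,0,-2.5],[0,0,-5],[0,0,-8],[0,0,-11],[0,0,-13],[0,0,-13.3],[0,0,-13.3]]' --jaw '[0,0,0,0,0,0,0,0]'

```text
time_s: 31.35
eef_pos: [0.4518, 0.3248, 0.1996]
eef_rot: [-0.0, 0.737, 0.676, -0.0]
wrist_force: [0.7, 0.2, -3.5]
opening: 0.224
grasp_force: 58.8
```

```bash
python3 go.py .540,-.1387,.2,11.2
```

```text
t 31.35 tcp mm [451.803 324.767 199.577] theta -5.012827034429292 F [ 0.668  0.151 -3.465] open 0.22364082711119834 grip 58.773815631866455
.540,-.1387,.2,11.2 xyz cm [-45.399  12.836  -0.039] dr [-0.002  0.001 -2.702]
```

>>> send_rows --dr '[[0,0,-0.3],[0,0,-0.7],[0,0,-1.1],[0,0,-1.5],[0,0,-1.9],[0,0,-2.3],[0,0,-2.6],[0,0,-2.7]]' --xyz '[[-4,1.1,0],[-10,2.8,0],[-16,4.5,0],[-22,6.2,0],[-28,7.9,0],[-34,9.6,0],[-39.5,11.2,0],[-43.5,12.3,0]]' --jaw '[0,0,0,0,0,0,0,0]'

```text
time_s: 32.35
eef_pos: [0.536, -0.1215, 0.1984]
eef_rot: [-0.001, 0.635, 0.772, -0.0]
wrist_force: [0.1, -0.1, -1.8]
opening: 0.223
grasp_force: 58.8
```

```bash
python3 go.py .540,-.1394,.14,11.2
```

```text
t 32.35 tcp mm [ 536.03  -121.544  198.408] theta 11.117013913741115 F [ 0.072 -0.143 -1.762] open 0.22286098633300128 grip 58.83227348327637
.540,-.1394,.14,11.2 xyz cm [-1.835  0.055  5.839] dr [-0.016 -0.01  -0.014]
```

>>> send_rows --dr '[[0,0,0],[0,0,0],[0,0,0],[0,0,0],[0,0,0],[0,0,0],[0,0,0],[0,0,0]]' --xyz '[[-1,0,0],[-1.8,0,1],[-1.8,0,3],[-1.8,0,5],[-1.8,0,6],[-1.8,0,6],[-1.8,0,6],[-1.8,0,6]]' --jaw '[0,0,0,0,0,0,0,0]'

```text
time_s: 33.35
eef_pos: [0.5407, -0.137, 0.1407]
eef_rot: [0.001, 0.635, 0.773, 0.0]
wrist_force: [-0.4, 0.1, -1.0]
opening: 0.234
grasp_force: 58.9
```

```bash
python3 go.py .540,-.1394,.126,11.2
```

```text
t 33.35 tcp mm [ 540.657 -136.986  140.678] theta 11.197724494157617 F [-0.403  0.096 -1.032] open 0.2335823126273668 grip 58.85524570941925
.540,-.1394,.126,11.2 xyz cm [-0.223 -0.113  1.468] dr [ 0.012  0.009 -0.   ]
```

>>> send_rows --dr '[[0,0,0],[0,0,0],[0,0,0],[0,0,0],[0,0,0],[0,0,0],[0,0,0],[0,0,0]]' --xyz '[[-0.2,-0.09,0.3],[-0.2,-0.09,0.6],[-0.2,-0.09,0.9],[-0.2,-0.09,1.1],[-0.2,-0.09,1.3],[-0.2,-0.09,1.4],[-0.2,-0.09,1.5],[-0.2,-0.09,1.5]]' --jaw '[0,0,0,0,0,0,0,0]'

```text
time_s: 34.35
eef_pos: [0.5397, -0.139, 0.1248]
eef_rot: [0.0, 0.635, 0.773, 0.0]
wrist_force: [0.8, 0.1, -3.0]
opening: 0.225
grasp_force: 58.9
```

It is sliding over the nut: TCP z is 0.1248 with no contact force. I'll push it home.

>>> send_rows --dr '[[0,0,0],[0,0,0],[0,0,0],[0,0,0],[0,0,0],[0,0,0],[0,0,0],[0,0,0]]' --xyz '[[0,0,0.3],[0,0,0.6],[0,0,0.9],[0,0,1.1],[0,0,1.2],[0,0,1.3],[0,0,1.3],[0,0,1.3]]' --jaw '[0,0,0,0,0,0,0,0]'

```text
time_s: 35.35
eef_pos: [0.5398, -0.1391, 0.1133]
eef_rot: [0.0, 0.635, 0.773, -0.0]
wrist_force: [-3.3, 1.3, 9.9]
opening: 0.225
grasp_force: 60.5
```

```bash
python3 go.py .540,-.1394,.113,11.2
```

```text
t 35.35 tcp mm [ 539.779 -139.101  113.28 ] theta 11.201179379078754 F [-3.304  1.288  9.934] open 0.22490894144139081 grip 60.50646722316742
.540,-.1394,.113,11.2 xyz cm [-0.034  0.016  0.028] dr [0.001 0.004 0.   ]
```

It stopped at TCP z 0.1133, exactly the expected home height, with 10 N of push. I'll settle for one call and check the tray.

>>> send_rows --dr '[[0,0,0],[0,0,0],[0,0,0],[0,0,0],[0,0,0],[0,0,0],[0,0,0],[0,0,0]]' --xyz '[[0,0,0.05],[0,0,0.05],[0,0,0.05],[0,0,0.05],[0,0,0.05],[0,0,0.05],[0,0,0.05],[0,0,0.05]]' --jaw '[0,0,0,0,0,0,0,0]'

```text
time_s: 36.35
eef_pos: [0.5398, -0.1391, 0.1132]
eef_rot: [0.0, 0.635, 0.773, -0.0]
wrist_force: [-5.0, 0.9, 13.6]
opening: 0.226
grasp_force: 61.0
```

```bash
python3 go.py
python3 - <<'E'
from bench import ctrl
import cv2
cv2.imwrite("pics/end.png",cv2.resize(ctrl.camera("side")[100:290,250:450],None,fx=3,fy=3,interpolation=2)[:,:,::-1])
E
```

```text
t 36.35 tcp mm [ 539.813 -139.123  113.245] theta 11.204892336880679 F [-5.01   0.945 13.565] open 0.22640432251718381 grip 61.000038385391235
```

View pics/end.png

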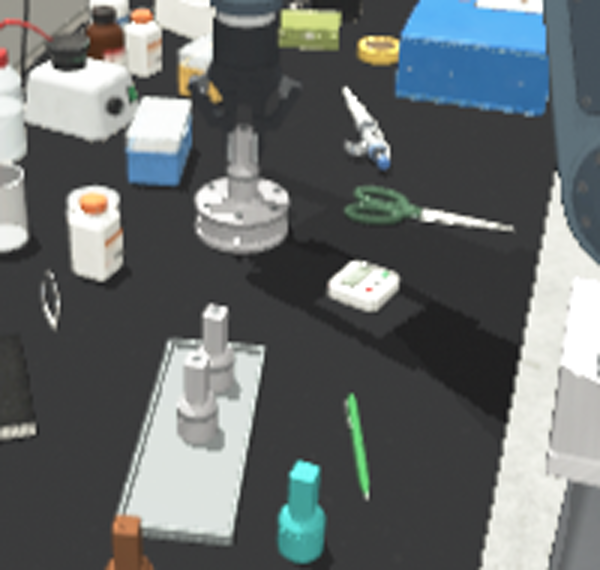

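The picture shows the gripped socket seated on the nut at (242,165). The other two stand upright in the tray at (215,350) and (198,400), and the bystanders are unmoved.

```bash
python3 -c "
from bench import ctrl
print(ctrl.hand_in())"
```

```text
the job is handed in; nothing more can be done
None
```

The third socket I tried (far left in the top view) fits and is held by its stem fully home on the nut, and the two that were too small stand upright in the tray; the job was handed in at about 36 s, with no verdict returned.

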